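# Press a caster bush home with the ratchet press

### The arm

A 6-joint arm with a two-finger parallel gripper is mounted at the origin on the work surface. World frame = base frame: x ahead of the robot, y to its left, z up, the work surface at z = 0. Lengths are in m, angles in rad, forces in N, time in s.
With the tool pointing down it reaches from about 0.35 to 0.775 m from the base axis. Payload 5.5 kg.
Tool frame: the origin (TCP) lies where the fingers leave the gripper's body, on its centre line; the fingertips stand env.tip_reach ahead of it and the grasp point (between the pads) lies 54 mm ahead of it (env.tip_reach is the distance from the TCP to the fingertips, in m); z points along the fingers, y is the line along which they close (so a half turn about z gives the same grasp; the last joint's range is limited). The gripper opens to 85 mm and grips with 20 to 120 N. Pads are 22 mm wide; open, the fingers measure 114 mm over their backs; the gripper's body (76 mm by 85 mm) begins 54 mm behind the grasp point. The pads swing forward as they close: fully open they stand 13 mm farther back than shut.
Start: joints at [-1.297, 0.313, 0.046, 1.304, 0, 1.431], TCP at [0.231, -0.527, 0.304] pointing down, gripper open.
Joint ranges: [-2.76, 2.76], [-0.86, 1.69], [-1.03, 1.26], [-2.2, 2.34], [-1.47, 1.5], [-3.14, 3.14]. Speed limits (rad/s): [2.57, 2.57, 3.14, 3.14, 3.14, 3.14].

### API

Orientations are given as a unit quaternion [w, x, y, z].
In Python, from workcell import status, optics, hand_in, env gives the robot as it stands.
- The arm moves only by the shell command python3 -m handwheel 'ROWS' [FORCE]. ROWS is a JSON object whose one key "deltas" holds a list of rows, each a list of 5 numbers: the opening, from -1 (shut) to 1 (fully open), then the shift along the tool's x, y, z in units of 40 mm (1.0 is 40 mm), then the turn about the tool's z in units of 10 degrees (1.0 is 10 degrees). In form: {"deltas": [[jaw, x, y, z, roll], ...]}. A call has 1 to 20 rows; each row shifts and turns the commanded pose from where the row before left it, along the tool's axes as they then stand; what a row does not reach is not made up. A row lasts 1/8 s, in which the tool goes at most 62.5 mm and 10.7 degrees, less where a joint would pass 70% of its speed; a pose out of reach is approached as far as the arm can. A call is refused whole if a number of a shift passes 1 or a number of a turn 1, either way. A call with a gripper value outside its range is refused whole. The fingers move at their own pace and stop on an object; FORCE is the grip in N (left out, the last holds). Time passes only in rows, so rows that do not move let the fingers close. It gives the time, the measured TCP pose, the force, the opening and the grip force at its end, in the units of the state.
- status.get_state(): the state, without advancing time (a new reading comes with each control period).
- optics.read_camera(name): name is "scene" or "top" or "wrist"; returns a dict with "frame" (480x640x3 uint8, red, green, blue), "depth" (480x640 float32, m along the optical axis (not along the pixel's ray), 0 where there is no reading), "vfov" (degrees; the focal length in pixels is half the picture's height over the tangent of half this angle, whatever the lens; pixels are square), "cx", "cy" (the principal point, pixels), "origin" and "attitude" of the camera in the world. Camera axes: x right, y down, z forward; pixel columns grow to the right and rows downward; lengths in m; the calibration is good to about 2 mm. A picture is of the moment at which its call begins.
- hand_in(): hands the job in; it is judged then, once.
The state is a dict: "clock": time; "joint_pos": joint angles; "qvel": joint speeds; "tau": joint torques, N m; "tcp_pos": TCP position; "orientation": TCP orientation; "wrist_force": force on the tool from outside, world axes, zero at the start; "ft_torque": the same for the moment, N m; "finger_gap": finger opening in m; "grip_force": force on a finger pad.
Only numpy, scipy, OpenCV 4.12 (cv2) and the standard library are available. Lean on these libraries where they do the work, as an engineer would, in place of code of your own. Each camera call takes 0.05 s, during which the arm holds its last target. There are 200 camera calls.

### The job

Use the small ratchet press to push the bush into the caster wheel: wind the T-handle clockwise, click by click, until you feel the bush come fully home against the shoulder inside the hub and the press, with the handle let go and the pawl holding, keeps a firm push of about 20 N (never over 35 N) on it. Then swing the pawl clear of the ratchet wheel and wind the handle back all the way to its stop, leaving the bush home and the things standing around undisturbed.

Things in the scene. Friction and masses are not known exactly. Their poses are not given: they have to be found in the camera images.
- press: Bench press fixed to the table: steel base plate 150 x 410 mm, cream gear block with its top 95 mm above the table. Origin at table height under the handle's axis, z up. Its y axis is the pressing direction, towards the caster wheel (100 mm diameter, upright, axis 68 mm high along y, centre at y = 190 mm, hub mouth at y = 160 mm). The pawl is on the -y side.
- handle (a point): Black T-handle bar on the upright spindle: 48 mm long (its x), 16 mm thick (its y), 32 mm tall; origin at the bar's middle, 152 mm above the table, z up. It turns with the steel ratchet wheel below it (104 mm diameter, tooth tops 113 mm above the table). Pinch it across its thickness from above, with 60 N or more; fingers open 80 mm can turn freely round it.
- knob (a joint): Angle of T-handle and ratchet wheel in rad: 0 at the back stop (the start), grows clockwise seen from above, to 4.5. The pawl drops behind a tooth (click) at each multiple of 0.262; stop about 0.03 to 0.06 past it. Let go, a loaded handle springs back onto the last click; pawl down, it cannot turn back. Torque to turn: 0.02 Nm plus 0.014 Nm per N of push (the pawl riding up adds about 0.01).
- nose: Brass nose of the ram: an 18 mm pin with a 28 mm collar, pointing along the press's y; origin at the centre of its tip (68 mm high, y = 134 mm in the press frame at the start). The ram advances 14 mm per rad of the handle, 3.7 mm per tooth. The nose is sprung in the ram, 3 N per mm: once the bush cannot move, each tooth adds 11 N and narrows the gap behind the collar.
- bush: Copper-coloured bush, 23 mm diameter, 24 mm long; origin at the centre of the end that faces the nose (at the start y = 136 to 140 mm in the press frame). It slides stiffly into the hub at 6 N and stays where it is pushed. An unseen shoulder in the hub stops it with this end at y = 146 to 166 mm, different from hub to hub: only the rising push tells that it is home.
- pawl (a joint): Pawl angle in rad: 0 lying in the teeth (up to 0.12 while riding over one), grows as it swings up and away from the wheel. Its weight (0.12 kg) drops it back below about 1.0; beyond that it falls outwards by itself and rests at 1.85, clear of the wheel. Holding the press under load, it needs a few newtons more to start.
- pawl_tab (a point): Middle of the top end of the pawl's upright thumb tab, 166.5 mm above the table, at y = -95 mm in the press frame when down. Tab 22 mm wide along the press's x, 6 mm thick. To free the pawl push the tab level along the press's -y, away from the handle, with closed fingertips about 126 mm above the table, for 40 mm or more; start midway between handle and tab (about 70 mm apart).
- pawl_hinge (a point): The pawl's hinge, 112.5 mm above the table, right under the tab; axis along the press's x. The bracket beside it ends 116 mm above the table; the pawl's arm, lying towards the wheel, has its top at 122 mm.
- oil_bottle: Yellow oil bottle, 52 mm diameter, 130 mm tall, standing loose; origin under its centre. Leave alone.
- tub: White open plastic tub, 64 mm diameter, 45 mm tall, standing loose; origin under its centre. Leave alone.
- screwdriver: Screwdriver lying loose on the table. Leave alone.

How it is judged:
By the outcome, as a careful person would: the job done as asked, in the order asked, and still so for the second after the job is handed in, with the robot touching nothing.
It also fails if it takes over 72 s, if anything falls off the work surface, if the arm or the gripper's body presses on something with over 40 N, if the wrist force passes 120 N, or if a joint passes its speed limit or range.

## Working session

There is one attempt and no reset: what is moved stays moved. The work goes in short steps, Python scripts to look and compute and a shell command to move; the robot and the scene stay as the last step left them, time stands still between calls to the robot, and variables do not carry over. Pictures are saved under pics/ and viewed, at most 10 in all, crops included, and the job is handed in when it is done.

```bash
mkdir -p pics; ls; python3 - <<'E'
from workcell import status, optics, env
import cv2
print(env.tip_reach, status.get_state())
for n in ("scene","top"):
    c=optics.read_camera(n); cv2.imwrite(f"pics/{n}0.png",c["frame"][:,:,::-1]); print(n,{k:v for k,v in c.items() if k not in("frame","depth")})
E
```

```text
pics
0.0726 {'clock': 0.0, 'joint_pos': array([-1.29661109e+00,  3.13987524e-01,  4.49410023e-02,  1.30363980e+00,
       -2.21863891e-06,  1.43116775e+00]), 'qvel': array([-4.25456630e-04,  2.20574095e-03,  1.72649389e-04,  5.68208050e-04,
       -1.11516263e-03, -5.89730011e-05]), 'tau': array([ 2.05478591e-04, -4.80620921e+01,  2.98536676e+01,  1.92865531e-02,
       -5.37056428e-05, -2.81146072e-06]), 'tcp_pos': array([ 0.23107313, -0.52607747,  0.30300058]), 'orientation': array([-9.42785189e-04,  9.78670584e-01,  2.05433677e-01, -6.46367248e-05]), 'wrist_force': array([ 0.54927737, -0.50431179,  0.48470453]), 'ft_torque': array([-0.04094196,  0.0144322 ,  0.01000912]), 'grip_force': 0.0, 'finger_gap': 0.085485447183793}
scene {'vfov': 56.7586362881993, 'cx': 316.17954593058914, 'cy': 239.8703398681667, 'origin': array([0.97798506, 0.38203318, 0.67670968]), 'attitude': array([-0.14903444,  0.43345725,  0.83352787, -0.30843935])}
top {'vfov': 53.92578702017059, 'cx': 313.8423295377813, 'cy': 238.81074175547073, 'origin': array([0.51981038, 0.11891961, 1.03296852]), 'attitude': array([-0.02290986,  0.71276709, -0.70008785,  0.03626579])}
```

View pics/scene0.png

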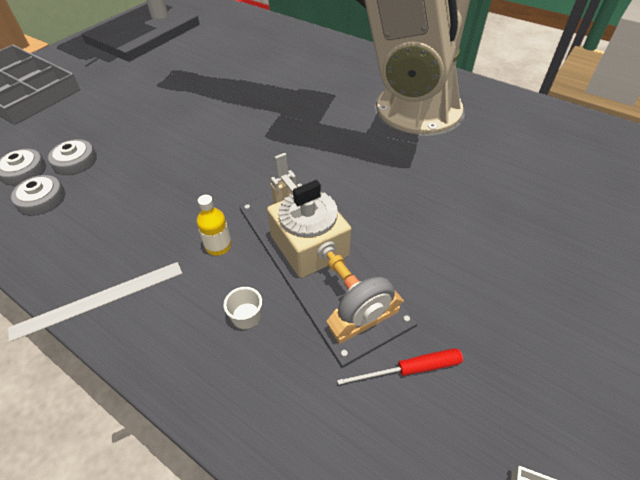

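View pics/top0.png

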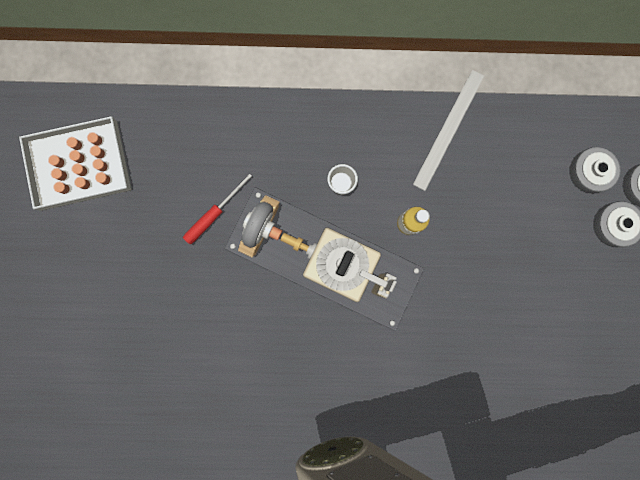

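The scene view shows the press mid-picture: black handle at (307,193), pawl tab at (281,160), bush at (352,287). In the top view the handle is at (345,263), the pawl at (385,284), and the plate bolts at (233,246), (417,270) and (392,323).

```bash
cat > h.py <<'E'
import numpy as np, cv2
from scipy.spatial.transform import Rotation as R
from workcell import status, optics, env
def cam(n):
    c=optics.read_camera(n); q=c["attitude"]; c["R"]=R.from_quat([q[1],q[2],q[3],q[0]]).as_matrix()
    c["f"]=240/np.tan(np.radians(c["vfov"]/2)); return c
def ray(c,u,v): return c["R"]@np.array([(u-c["cx"])/c["f"],(v-c["cy"])/c["f"],1.])
def plane(c,u,v,z): d=ray(c,u,v); return c["origin"]+d*(z-c["origin"][2])/d[2]
def cloud(c):
    v,u=np.mgrid[:480,:640]; d=c["depth"].astype(float)
    p=np.stack([(u-c["cx"])/c["f"]*d,(v-c["cy"])/c["f"]*d,d],-1)@c["R"].T+c["origin"]; p[d==0]=np.nan; return p
def tri(c1,p1,c2,p2):
    A=[];b=[]
    for c,p in((c1,p1),(c2,p2)):
        d=ray(c,*p); d/=np.linalg.norm(d); M=np.eye(3)-np.outer(d,d); A.append(M); b.append(M@c["origin"])
    x=np.linalg.lstsq(np.vstack(A),np.hstack(b),rcond=None)
    return x[0], np.sqrt(x[1].sum())
def proj(c,p):
    q=c["R"].T@(np.asarray(p)-c["origin"]); return q[:2]/q[2]*c["f"]+[c["cx"],c["cy"]]
E
python3 - <<'E'
from h import *
t=cam("top"); s=cam("scene")
P=cloud(t); S=cloud(s)
# handle: dark pixels high above table
for n,c,C in(("top",t,P),("scene",s,S)):
    m=(c["frame"].max(2)<60)&(C[...,2]>.125)&(C[...,2]<.2)&(np.hypot(C[...,0]-.5,C[...,1]-.05)<.25)
    k,l,st,ce=cv2.connectedComponentsWithStats(m.astype('uint8')); i=1+st[1:,4].argmax(); q=C[l==i]
    print(n,st[i],ce[i],q.mean(0),q[:,2].min(),q[:,2].max())
    top=q[q[:,2]>np.percentile(q[:,2],95)-.004]
    r=cv2.minAreaRect((top[:,:2]*1000).astype('float32')); print(" rect",r, np.median(top[:,2]))
    hi=(C[...,2]>.14)&(c["frame"].max(2)>80)&(np.hypot(C[...,0]-q[:,0].mean(),C[...,1]-q[:,1].mean())<.15)
    w=C[hi]; print(" tab",hi.sum(),w.mean(0) if hi.any() else 0,w.min(0),w.max(0),np.argwhere(hi).mean(0)[::-1])
    o=(C[...,2]>.085)&(C[...,2]<.1)&(np.hypot(C[...,0]-q[:,0].mean(),C[...,1]-q[:,1].mean())<.15)
    r=cv2.minAreaRect((C[o][:,:2]*1000).astype('float32')); print(" block",r,np.median(C[o][:,2]))
    # orange/copper
    hsv=cv2.cvtColor(c["frame"],cv2.COLOR_RGB2HSV)
z=cv2.resize(t["frame"][180:340,215:435],None,fx=3.6,fy=3.6,interpolation=cv2.INTER_CUBIC); cv2.imwrite("pics/tz.png",z[:,:,::-1])
z=cv2.resize(s["frame"][145:345,235:435],None,fx=3,fy=3,interpolation=cv2.INTER_CUBIC); cv2.imwrite("pics/sz.png",z[:,:,::-1])
E
```

```text
top [336 251  18  25 105] [344.63809524 262.78095238] [0.5495258  0.04583234 0.16690886] 0.1595750870874889 0.17154054340858238
 rect ((548.8929443359375, 46.33789825439453), (14.146180152893066, 46.1060676574707), 65.01535034179688) 0.1675156815439136
 tab 99 [ 0.52625879 -0.0089603   0.15857243] [ 0.49932203 -0.0477939   0.14017293] [0.57333682 0.0620288  0.17017173] [373.72727273 276.04040404]
 block ((541.7213134765625, 28.3482666015625), (175.80979919433594, 109.8338851928711), 65.19898986816406) 0.09379807194639933
scene [293 180  28  26 455] [306.45494505 192.64395604] [0.55417443 0.04841399 0.15900777] 0.1382161881275744 0.17088244079662473
 rect ((551.011962890625, 45.958412170410156), (14.966522216796875, 44.79116439819336), 66.899658203125) 0.16850760147128618
 tab 190 [ 0.515689   -0.02845982  0.15594811] [ 0.49895306 -0.04869214  0.14023412] [0.57145078 0.06181602 0.17033285] [284.83684211 164.86842105]
 block ((541.8063354492188, 27.90325164794922), (175.10374450683594, 109.09979248046875), 65.1782455444336) 0.09482700992086013
```

View pics/tz.png

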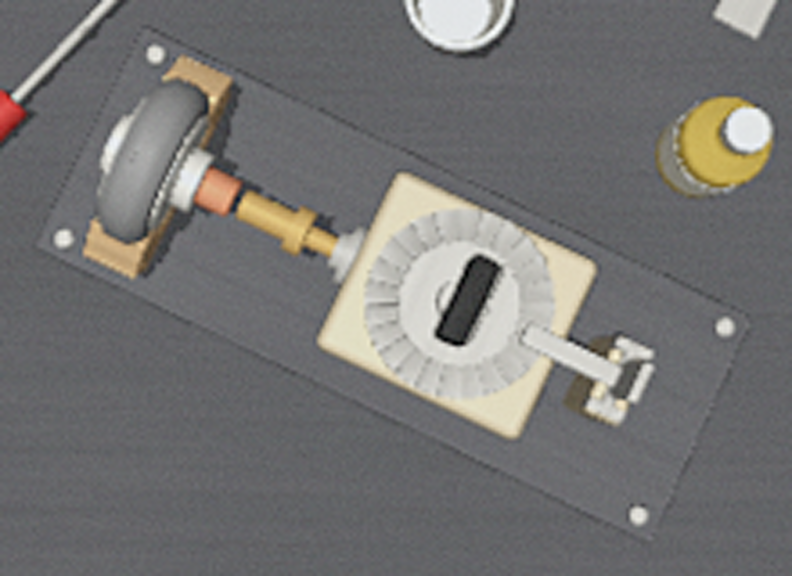

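View pics/sz.png

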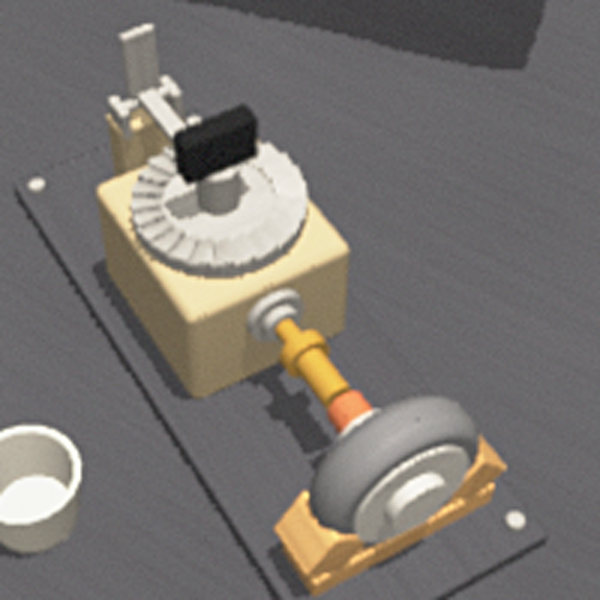

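The zooms show the handle bar lying across the press axis and the tab top at zoom (640,382), with the bush just entering the hub. I'll measure the press axis and drive the arm over the handle.

```bash
python3 -m handwheel '{"deltas":[[1,0.816,-0.619,0,0],[1,0.816,-0.619,0,0],[1,0.816,-0.619,0,0],[1,0.816,-0.619,0,0],[1,0.816,-0.619,0,0],[1,0.816,-0.619,0,0],[1,0.816,-0.619,0,0],[1,0.816,-0.619,0,0],[1,0.816,-0.619,0,0],[1,0.816,-0.619,0,0],[1,0.816,-0.619,0,0],[1,0.816,-0.619,0,0],[1,0.816,-0.619,0,0]]}'
python3 - <<'E'
from h import *
t=cam("top"); s=cam("scene")
b=[plane(t,215+x/3.6,180+y/3.6,.01) for x,y in((64,238),(155,53),(638,515),(725,327))]
b=np.array(b)[:,:2]; d=(b[0]+b[1]-b[2]-b[3]); print(b); print("press y deg",np.degrees(np.arctan2(d[1],d[0])), "mid",b.mean(0), np.linalg.norm(d)/2)
print("handle", tri(t,(344.64,262.78),s,(306.45,192.64)))
print("tab top", tri(t,(215+641/3.6,180+382/3.6),s,(235+138/3,145+28/3)))
print("nose tip", plane(t,215+238/3.6,180+205/3.6,.068), "bush", plane(t,215+222/3.6,180+190/3.6,.068))
st=status.get_state(); print(st["joint_pos"],st["tcp_pos"],st["orientation"])
E
```

```text
clock: 1.82
tcp_pos: [0.4907, -0.0599, 0.3038]
orientation: [0.0, 0.979, 0.205, 0.0]
wrist_force: [1.0, -0.7, 0.4]
finger_gap: 0.0854
grip_force: 0.0
[[ 0.58666353  0.27564713]
 [ 0.70033983  0.22405656]
 [ 0.42715838 -0.07141225]
 [ 0.54018392 -0.12374589]]
press y deg 65.29589420841889 mid [0.56358642 0.07613639] 0.3824317431589116
handle (array([0.54990327, 0.04482004, 0.15373597]), np.float64(0.0001638661139439962))
tab top (array([ 0.50791611, -0.04273389,  0.16765002]), np.float64(0.0011227223065592574))
nose tip [0.60353022 0.16856236 0.068     ] bush [0.61193886 0.17786641 0.068     ]
[-2.81173970e-01  1.58006480e-01 -1.55673617e-01  1.25696911e+00
  8.82656585e-04  2.44206912e+00] [ 0.49139278 -0.05844782  0.30367224] [-3.54683825e-04  9.78202502e-01  2.07652752e-01  2.72729158e-04]
```

```bash
python3 -m handwheel '{"deltas":[[1,0.816,-0.619,0,0],[1,0.816,-0.619,0,0],[1,0,0,0,-1],[1,0,0,0,-1],[1,0,0,0,-1],[1,0,0,0,-1],[1,0,0,0,-1],[1,0,0,0,-1],[1,0,0,0,-1],[1,0,0,0,-1],[1,0,0,0,-1],[1,0,0,0,-1],[1,0,0,0,-1],[1,0,0,0,-1],[1,0,0,0,-1],[1,0,0,0,-1],[1,0,0,0,-1],[1,0,0,0,-1]]}' >/dev/null
python3 -m handwheel '{"deltas":[[1,0,0,0,-1],[1,0,0,0,-1],[1,0,0,0,-1],[1,0,0,0,-1],[1,0,0,0,-1],[1,0,0,0,-1],[1,0,0,0,-1],[1,0,0,0,-1],[1,0,0,0,-1],[1,0,0,0,-1],[1,0,0,0,-1],[1,0,0,0,-1],[1,0,0,0,-1],[1,0,0,0,-1],[1,0,0,0,-1],[1,0,0,0,-0.13],[1,0,0,0,0]]}'
cat > st.py <<'E'
from h import *
H=np.array([.550,.0450]); PY=65.3
p=np.array([np.cos(np.radians(PY)),np.sin(np.radians(PY))]); px=np.array([p[1],-p[0]])
def report(target=None):
    s=status.get_state(); q=s["orientation"]; M=R.from_quat([q[1],q[2],q[3],q[0]]).as_matrix()
    yaw=np.degrees(np.arctan2(M[1,1],M[0,1])); d=s["tcp_pos"][:2]-H
    print("t",round(s["clock"],2),"tcp",s["tcp_pos"].round(4),"press xy mm",(1e3*np.array([d@px,d@p])).round(1),"yaw-y",round(yaw,2),"j6",s["joint_pos"][5].round(3),"F",s["wrist_force"].round(1),"T",s["ft_torque"].round(3),"gap",round(s["finger_gap"],4),"grip",round(s["grip_force"],1))
    if target is not None:
        e=np.array(target)-s["tcp_pos"]; print("tool shift units",(M.T@e/.04).round(3))
    return s,M
if __name__=="__main__":
    import sys; report(eval(sys.argv[1]) if len(sys.argv)>1 else None)
E
python3 st.py '[.55,.045,.3]'
python3 - <<'E'
from h import *
w=cam("wrist"); cv2.imwrite("pics/w1.png",w["frame"][:,:,::-1]); C=cloud(w)
m=(w["frame"].max(2)<60)&(C[...,2]>.12)&(C[...,2]<.2)&(np.hypot(C[...,0]-.55,C[...,1]-.045)<.05)
q=C[m]; print(m.sum(), np.argwhere(m).mean(0)[::-1]); top=q[q[:,2]>np.percentile(q[:,2],90)-.004]
print(cv2.minAreaRect((top[:,:2]*1000).astype('float32')),np.median(top[:,2]))
E
```

```text
clock: 6.3
tcp_pos: [0.53, 0.01, 0.3038]
orientation: [0.0, 0.976, -0.218, -0.0]
wrist_force: [0.1, -0.0, 0.6]
finger_gap: 0.0851
grip_force: 0.0
t 6.3 tcp [0.53   0.01   0.3038] press xy mm [ -3.6 -40.2] yaw-y -115.16 j6 -2.835 F [ 0.1 -0.   0.6] T [ 0.013  0.049 -0.061] gap 0.0851 grip 0.0
tool shift units [ 0.081 -1.005  0.094]
2080 [260.93125 241.5375 ]
((550.8644409179688, 43.36968994140625), (15.911137580871582, 46.89582824707031), 65.84051513671875) 0.16816234331180652
```

View pics/w1.png

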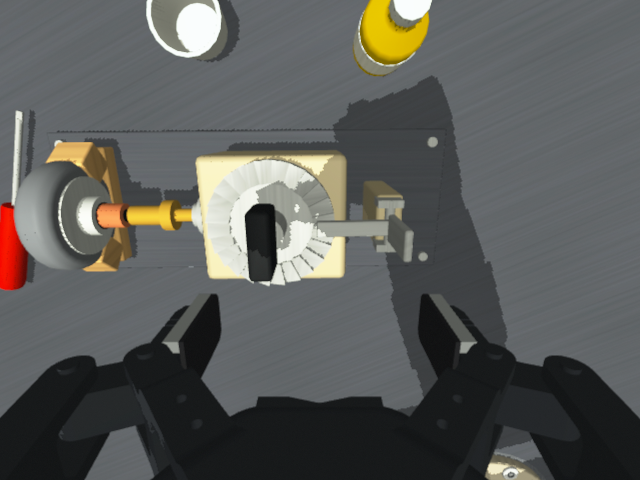

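The wrist view looks straight down on the press: handle at (261,241), its wheel and the pawl tab at (400,240), fingers open. It agrees with the two-view fix, so I'll lower and grasp.

```bash
python3 -m handwheel '{"deltas":[[1,0.086,-0.993,0,-0.066],[1,0,0,0,0],[1,0,0,0.9,0],[1,0,0,0.8,0],[1,0,0,0.77,0],[1,0,0,0,0]]}' 70 >/dev/null; python3 st.py '[.55,.0445,.205]'
python3 -m handwheel '{"deltas":[[-1,0,0,0,0],[-1,0,0,0,0],[-1,0,0,0,0],[-1,0,0,0,0],[-1,0,0,0,0],[-1,0,0,0,0]]}' 70 >/dev/null; python3 st.py
```

```text
t 7.1 tcp [0.548  0.0446 0.2028] press xy mm [-1.7 -1.2] yaw-y -114.4 j6 -2.78 F [ 0.9 -0.  -0. ] T [0.015 0.011 0.039] gap 0.0852 grip 0.0
tool shift units [ 0.046 -0.018 -0.056]
t 7.85 tcp [0.5503 0.0442 0.2066] press xy mm [ 0.6 -0.6] yaw-y -114.36 j6 -2.781 F [-1.9 -3.   6.5] T [-0.651  0.548  0.024] gap 0.0206 grip 68.3
```

```bash
python3 -m handwheel '{"deltas":[[-1,0,0,0,0],[-1,0,0,0,0]]}' 70 >/dev/null; python3 st.py; python3 - <<'E'
from h import *
s=cam("scene"); w=cam("wrist")
a=cv2.resize(s["frame"][110:270,235:395],(480,480),interpolation=cv2.INTER_CUBIC); b=w["frame"][130:450,160:480]
cv2.imwrite("pics/g.png",np.hstack([a,np.vstack([b,np.zeros((160,320,3),'uint8')])])[:,:,::-1])
E
```

```text
t 8.1 tcp [0.5502 0.0442 0.2066] press xy mm [ 0.6 -0.6] yaw-y -114.36 j6 -2.781 F [-2.1 -3.2  6.4] T [-0.646  0.611  0.017] gap 0.0202 grip 68.3
```

View pics/g.png

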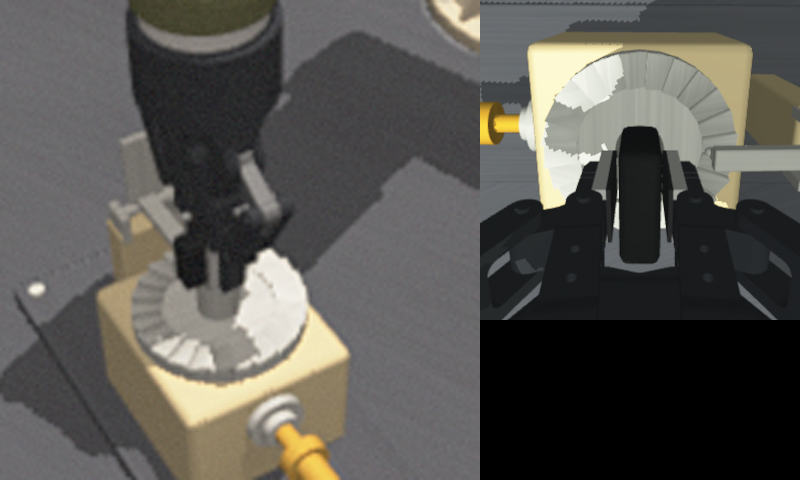

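The grip is centred on the bar, with the bar between the pads at wrist crop (640,190). Winding now.

```bash
python3 -m handwheel '{"deltas":[[-1,0,0,0,0.79],[-1,0,0,0,0.79],[-1,0,0,0,0.79],[-1,0,0,0,0.79],[-1,0,0,0,0.79],[-1,0,0,0,0.79],[-1,0,0,0,0]]}' 80 >/dev/null; python3 st.py
python3 -m handwheel '{"deltas":[[-1,0,0,0,0.75],[-1,0,0,0,0.75],[-1,0,0,0,0],[-1,0,0,0,0]]}' >/dev/null; python3 st.py
python3 - <<'E'
from h import *
w=cam("wrist"); cv2.imwrite("pics/w2.png",w["frame"][:,:,::-1])
E
```

```text
t 9.07 tcp [0.5496 0.0437 0.2067] press xy mm [ 0.2 -1.3] yaw-y -161.84 j6 -1.953 F [-3.9 -5.6  7.7] T [-1.076  1.038  0.101] gap 0.0202 grip 78.6
t 9.57 tcp [0.5494 0.0437 0.2067] press xy mm [ 0.  -1.5] yaw-y -176.78 j6 -1.692 F [-5.5 -4.7  9.2] T [-1.032  1.179  0.091] gap 0.0198 grip 78.7
```

View pics/w2.png

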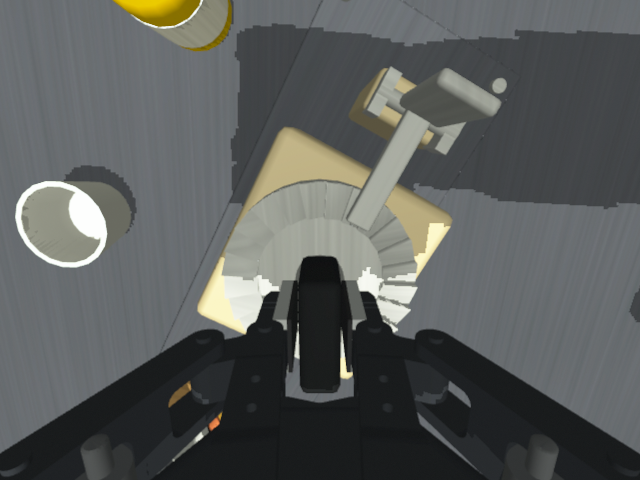

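The wrist view shows the bar turned with the gripper, at (320,320), and the torque is about 0.09 Nm, so the bush is sliding at roughly 6 N. Two clicks from here add at most 22 N, so two per step is safe.

```bash
python3 -m handwheel '{"deltas":[[-1,0,0,0,0.75],[-1,0,0,0,0.75],[-1,0,0,0,0],[-1,0,0,0,0]]}' >/dev/null; python3 st.py
python3 -m handwheel '{"deltas":[[-1,0,0,0,0.75],[-1,0,0,0,0.75],[-1,0,0,0,0],[-1,0,0,0,0]]}' >/dev/null; python3 st.py
```

```text
t 10.12 tcp [0.5492 0.0437 0.2067] press xy mm [-0.2 -1.6] yaw-y 168.21 j6 -1.43 F [-6.3 -5.8  9.7] T [-1.05   1.363  0.084] gap 0.0201 grip 78.8
t 10.62 tcp [0.5489 0.0438 0.2066] press xy mm [-0.5 -1.6] yaw-y 153.22 j6 -1.168 F [-5.8 -4.8 10.7] T [-1.     1.544  0.093] gap 0.0201 grip 78.9
```

```bash
python3 -m handwheel '{"deltas":[[-1,0,0,0,0.75],[-1,0,0,0,0.75],[-1,0,0,0,0],[-1,0,0,0,0]]}' >/dev/null; python3 st.py
python3 -m handwheel '{"deltas":[[-1,0,0,0,0.75],[-1,0,0,0,0.75],[-1,0,0,0,0],[-1,0,0,0,0]]}' >/dev/null; python3 st.py
```

```text
t 11.12 tcp [0.5487 0.0439 0.2066] press xy mm [-0.7 -1.5] yaw-y 138.23 j6 -0.906 F [-7.9 -4.2 11.4] T [-0.859  1.639  0.131] gap 0.02 grip 79.0
t 11.62 tcp [0.5485 0.0441 0.2066] press xy mm [-1.  -1.4] yaw-y 123.26 j6 -0.645 F [-8.2 -4.6 12.2] T [-0.712  1.704  0.28 ] gap 0.0199 grip 79.1
```

Torque rose by 0.15 Nm on the last click, which matches 11 N, so the bush is home. I estimate about 18 N at this click. I'll nudge forward 0.5°, then ease back to see if the pawl takes the load.

```bash
python3 -m handwheel '{"deltas":[[-1,0,0,0,0.05],[-1,0,0,0,0]]}' >/dev/null; for i in 1 2; do python3 st.py; python3 -m handwheel '{"deltas":[[-1,0,0,0,0]]}' >/dev/null; done
python3 -m handwheel '{"deltas":[[-1,0,0,0,-0.15],[-1,0,0,0,-0.18],[-1,0,0,0,0]]}' >/dev/null; python3 st.py
```

```text
t 11.88 tcp [0.5485 0.0441 0.2066] press xy mm [-1.  -1.4] yaw-y 122.76 j6 -0.636 F [-7.9 -4.1 10.4] T [-0.776  1.727  0.272] gap 0.0197 grip 79.1
t 12.0 tcp [0.5485 0.0441 0.2066] press xy mm [-1.  -1.4] yaw-y 122.76 j6 -0.636 F [-8.8 -3.5 11.7] T [-0.734  1.676  0.276] gap 0.0198 grip 79.1
t 12.5 tcp [0.5485 0.0441 0.2066] press xy mm [-1.  -1.4] yaw-y 126.05 j6 -0.694 F [-7.7 -4.2 11.4] T [-0.751  1.725  0.131] gap 0.0203 grip 79.1
```

```bash
python3 -m handwheel '{"deltas":[[1,0,0,0,0],[1,0,0,0,0],[1,0,0,0,0],[1,0,0,0,0],[1,0,0,0,0],[1,0,0,-0.5,0],[1,0,0,-0.8,0],[1,0,0,-0.8,0],[1,0,0,0,0]]}' >/dev/null; python3 st.py '[.5500-.058*.418,.0445-.058*.9085,.265]'
python3 - <<'E'
from h import *
t=cam("top"); s=cam("scene")
a=cv2.resize(s["frame"][145:305,255:415],(560,560),interpolation=cv2.INTER_CUBIC)
cv2.imwrite("pics/r.png",a[:,:,::-1])
E
```

```text
t 13.62 tcp [0.5514 0.0449 0.2918] press xy mm [1.3 0.5] yaw-y 126.07 j6 -0.693 F [ 0.1 -0.7 -1.2] T [-0.034 -0.03  -0.02 ] gap 0.0854 grip 0.0
tool shift units [ 1.303 -0.693  0.668]
```

View pics/r.png

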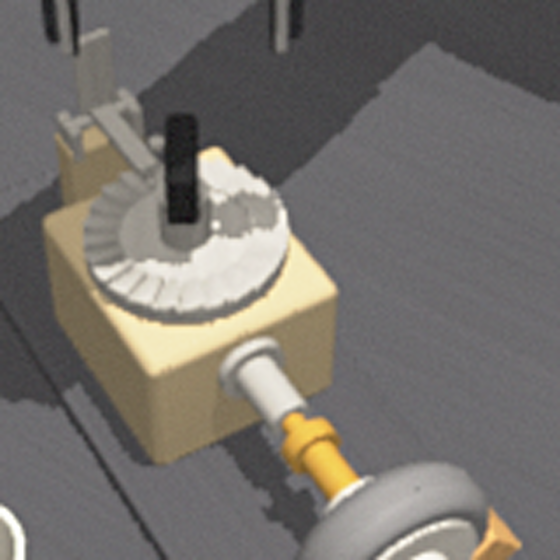

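The scene crop shows the bar free of the gripper at (182,170), the pawl in the teeth at (130,135) and the nose inside the hub with the bush out of sight. Next I'll close the fingers, go between handle and tab, and check the nose travel.

```bash
python3 -m handwheel '{"deltas":[[-1,0,0,0,-0.97],[-1,0,0,0,-0.97],[-1,0,0,0,-0.98],[-1,0.75,0.03,0,0],[-1,0.75,0,0,0],[-1,0,0,0,0],[-1,0,0,0,0],[-1,0,0,0,0]]}' 40 >/dev/null; python3 st.py '[.5500-.058*.418,.0445-.058*.9085,.1986]'
python3 - <<'E'
from h import *
from st import p,px,H
c0=cv2.imread("pics/top0.png")[:,:,::-1]; s0=cv2.imread("pics/scene0.png")[:,:,::-1]
for n,f0 in(("top",c0),("scene",s0)):
    c=cam(n)
    for f in(f0,c["frame"]):
        hsv=cv2.cvtColor(np.ascontiguousarray(f),cv2.COLOR_RGB2HSV); out=[]
        v,u=np.mgrid[:480,:640]; d=np.stack([(u-c["cx"])/c["f"],(v-c["cy"])/c["f"],np.ones(u.shape)],-1)@c["R"].T
        W=c["origin"]+d*((.068-c["origin"][2])/d[...,2])[...,None]
        X=(W[...,:2]-H)@px*1e3; Y=(W[...,:2]-H)@p*1e3
        m=(hsv[...,0]>14)&(hsv[...,0]<24)&(hsv[...,1]>150)&(np.abs(X)<25)&(Y>70)&(Y<170)
        pin=m&(np.abs(X-np.median(X[m]))<5)
        edge=[(round(a),int((m&(Y>=a-1)&(Y<a+1)).sum())) for a in np.arange(86,166,2.)]
        print(n,m.sum(),"Yrange",Y[pin].min().round(1),Y[pin].max().round(1),"profile",[e for _,e in edge])
    if n=="top":
        C=cloud(c); k=(c["frame"].max(2)<60)&(C[...,2]>.155)&(C[...,2]<.18)&(np.hypot(C[...,0]-.55,C[...,1]-.045)<.03)
        print(k.sum()); 
        if k.sum()>20: print(cv2.minAreaRect((C[k][:,:2]*1000).astype('float32')))
E
```

```text
t 14.72 tcp [ 0.524  -0.0084  0.2886] press xy mm [ -1.3 -59.4] yaw-y 155.31 j6 -1.309 F [-0.5 -0.3  0. ] T [0.057 0.004 0.016] gap -0.0002 grip 0.0
tool shift units [-0.024 -0.039  2.251]
  return _methods._mean(a, axis=axis, dtype=dtype,
  ret = ret.dtype.type(ret / rcount)
Traceback (most recent call last):
ValueError: zero-size array to reduction operation minimum which has no identity
```

```bash
python3 - <<'E'
from h import *
from st import p,px,H
c0=cv2.imread("pics/top0.png")[:,:,::-1]; s0=cv2.imread("pics/scene0.png")[:,:,::-1]
for n,f0 in(("top",c0),("scene",s0)):
    c=cam(n)
    for f in(f0,c["frame"]):
        hsv=cv2.cvtColor(np.ascontiguousarray(f),cv2.COLOR_RGB2HSV)
        v,u=np.mgrid[:480,:640]; d=np.stack([(u-c["cx"])/c["f"],(v-c["cy"])/c["f"],np.ones(u.shape)],-1)@c["R"].T
        W=c["origin"]+d*((.068-c["origin"][2])/d[...,2])[...,None]
        X=(W[...,:2]-H)@px*1e3; Y=(W[...,:2]-H)@p*1e3
        m=(hsv[...,0]>=13)&(hsv[...,0]<27)&(hsv[...,1]>110)&(np.abs(X)<25)&(Y>70)&(Y<156)
        print(n,m.sum(),"profile from 76 by 3mm",[int((m&(Y>=a-1.5)&(Y<a+1.5)).sum()) for a in np.arange(76,157,3.)])
    if n=="top":
        C=cloud(c); k=(c["frame"].max(2)<60)&(C[...,2]>.155)&(C[...,2]<.18)&(np.hypot(C[...,0]-.55,C[...,1]-.045)<.03)
        print("handle px",k.sum())
        if k.sum()>20: print(cv2.minAreaRect((C[k][:,:2]*1000).astype('float32')))
E
```

```text
top 207 profile from 76 by 3mm [2, 8, 10, 7, 8, 9, 19, 14, 16, 12, 11, 10, 9, 11, 9, 9, 9, 13, 9, 10, 2, 0, 0, 0, 0, 0, 0]
top 223 profile from 76 by 3mm [0, 0, 0, 0, 0, 0, 0, 0, 0, 0, 5, 9, 8, 12, 17, 17, 19, 19, 11, 11, 14, 13, 12, 12, 16, 12, 12]
handle px 169
((548.6900024414062, 45.74643325805664), (45.6287727355957, 15.219008445739746), 36.571044921875)
scene 392 profile from 76 by 3mm [11, 12, 11, 18, 21, 24, 24, 25, 25, 21, 20, 18, 14, 20, 14, 17, 17, 15, 18, 5, 8, 4, 8, 6, 4, 0, 0]
scene 309 profile from 76 by 3mm [0, 0, 0, 0, 0, 0, 0, 0, 6, 8, 13, 17, 19, 27, 23, 25, 25, 21, 23, 15, 20, 14, 19, 20, 12, 2, 0]
```

Handle has turned about 119°, so it sits on click 8. The collar moved about 24 mm for 29.3 mm of ram, giving 5–6 mm of spring, or roughly 17 N, and torque agrees. I'm leaving it there and freeing the pawl.

```bash
python3 -m handwheel '{"deltas":[[-1,-0.024,-0.039,0.8,0],[-1,0,0,0.8,0],[-1,0,0,0.65,0],[-1,0,0,0,0]]}' >/dev/null; python3 st.py
python3 -m handwheel '{"deltas":[[-1,0.3,0,0,0],[-1,0.2,0,0,0],[-1,0.15,0,0,0],[-1,0.15,0,0,0],[-1,0.15,0,0,0],[-1,0.15,0,0,0],[-1,0.15,0,0,0]]}' >/dev/null; python3 st.py
python3 -m handwheel '{"deltas":[[-1,0.2,0,0,0],[-1,0.2,0,0,0],[-1,0.2,0,0,0],[-1,0.1,0,0,0],[-1,0,0,0,0],[-1,0,0,0,0],[-1,0,0,0,0]]}' >/dev/null; python3 st.py
python3 - <<'E'
from h import *
s=cam("scene")
a=cv2.resize(s["frame"][115:305,235:425],(570,570),interpolation=cv2.INTER_CUBIC)
cv2.imwrite("pics/p.png",a[:,:,::-1])
E
```

```text
t 15.38 tcp [ 0.5251 -0.0084  0.1978] press xy mm [ -0.3 -58.9] yaw-y 155.3 j6 -1.309 F [-0.2 -0.2 -0.4] T [-0.003  0.014 -0.015] gap 0.0001 grip 0.0
t 16.25 tcp [ 0.5047 -0.0548  0.1996] press xy mm [   0.6 -109.6] yaw-y 155.26 j6 -1.405 F [-0.8 -0.5 -0.4] T [ 0.052  0.04  -0.017] gap -0.0002 grip 0.0
t 17.12 tcp [ 0.4931 -0.0795  0.1991] press xy mm [   0.4 -136.9] yaw-y 155.29 j6 -1.46 F [ 0.2 -0.5 -0.7] T [-0.03  -0.018 -0.012] gap 0.0001 grip 0.0
```

View pics/p.png

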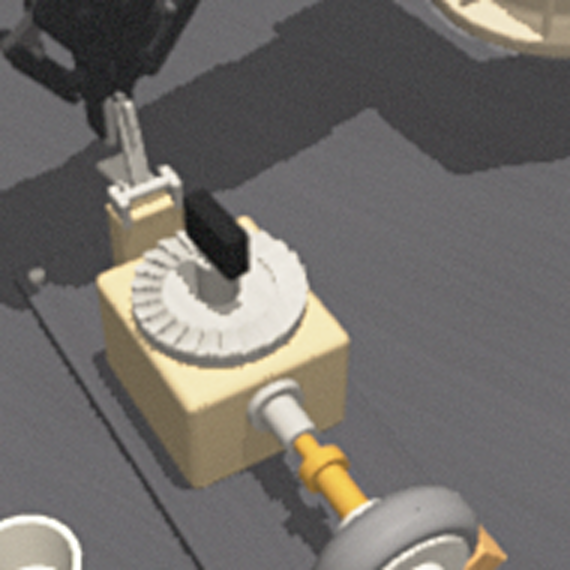

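The pawl is out, its arm standing up at (130,140) with the tab folded outward. The handle has sprung back to roughly 90° at (215,230). I'll lift away and measure its angle.

```bash
python3 -m handwheel '{"deltas":[[-1,0,0,-0.7,0],[-1,0,0,-0.9,0],[-1,0,0,-0.7,0],[1,0,0,0,0],[1,0,0,0,0],[1,0,0,0,0]]}' >/dev/null; python3 st.py '[.55,.0445,.29]'
cat > ha.py <<'E'
from h import *
for n in("top","scene"):
    c=cam(n); C=cloud(c); k=(c["frame"].max(2)<60)&(C[...,2]>.157)&(C[...,2]<.178)&(np.hypot(C[...,0]-.55,C[...,1]-.045)<.032)
    if k.sum()>20:
        r=cv2.minAreaRect((C[k][:,:2]*1000).astype('float32')); b=cv2.boxPoints(r); e=b[1]-b[0]; g=b[2]-b[1]
        L=e if np.hypot(*e)>np.hypot(*g) else g; print(n,k.sum(),r[0],r[1],"long axis deg",np.degrees(np.arctan2(L[1],L[0]))%180)
E
python3 ha.py
```

```text
t 17.93 tcp [ 0.4925 -0.0794  0.2898] press xy mm [  -0.3 -137.1] yaw-y 155.28 j6 -1.46 F [0.2 0.3 0.3] T [-0.015 -0.016  0.052] gap 0.0545 grip 0.0
tool shift units [-3.416 -0.011 -0.005]
top 101 (548.9469604492188, 45.790802001953125) (46.0822639465332, 14.771013259887695) long axis deg 70.23896
scene 243 (551.0982666015625, 45.27981948852539) (46.732200622558594, 13.899663925170898) long axis deg 70.5307
```

```bash
python3 -m handwheel '{"deltas":[[1,-0.9,0,0,0],[1,-0.9,0,0,0],[1,-0.9,0,0,0],[1,-0.72,0,0,-0.51],[1,0,0,0,0],[1,0,0,0,0],[1,0,0,0.8,0],[1,0,0,0.8,0],[1,0,0,0.5,0],[1,0,0,0,0]]}' >/dev/null; python3 st.py '[.55,.0445,.206]'
python3 -m handwheel '{"deltas":[[-1,0,0,0,0],[-1,0,0,0,0],[-1,0,0,0,0],[-1,0,0,0,0],[-1,0,0,0,0],[-1,0,0,0,0]]}' 80 >/dev/null; python3 st.py
```

```text
t 19.27 tcp [0.5487 0.0436 0.2055] press xy mm [-0.6 -1.8] yaw-y 160.24 j6 -1.292 F [ 0.6 -1.1 -0.4] T [-0.016 -0.025 -0.005] gap 0.0857 grip 0.0
tool shift units [-0.032 -0.022 -0.012]
t 20.02 tcp [0.5496 0.045  0.2095] press xy mm [-0.3 -0.1] yaw-y 160.4 j6 -1.293 F [-8.8  1.4 14.4] T [0.072 1.057 0.04 ] gap 0.0145 grip 123.0
```

```bash
python3 -m handwheel '{"deltas":[[-1,0,0,0,-0.8],[-1,0,0,0,-0.9],[-1,0,0,0,-0.9],[-1,0,0,0,-0.9],[-1,0,0,0,-0.9],[-1,0,0,0,-0.9],[-1,0,0,0,-0.9],[-1,0,0,0,-0.9],[-1,0,0,0,-0.9],[-1,0,0,0,-0.2],[-1,0,0,0,0]]}' 70 >/dev/null; python3 st.py
python3 -m handwheel '{"deltas":[[-1,0,0,0,-0.15],[-1,0,0,0,0],[-1,0,0,0,0]]}' >/dev/null; python3 st.py
```

```text
t 21.4 tcp [0.5489 0.0449 0.2095] press xy mm [-1.  -0.6] yaw-y -117.6 j6 -2.724 F [-9.9 -1.6 16.7] T [0.5   1.645 0.028] gap 0.0147 grip 123.4
t 21.77 tcp [0.5489 0.0449 0.2095] press xy mm [-1.  -0.6] yaw-y -116.12 j6 -2.75 F [-10.2  -1.7  16.8] T [0.476 1.685 0.066] gap 0.0145 grip 123.4
```

```bash
for i in 1; do python3 -m handwheel '{"deltas":[[-1,0,0,0,-0.15],[-1,0,0,0,0]]}' >/dev/null; python3 st.py;  python3 -m handwheel '{"deltas":[[-1,0,0,0,-0.15],[-1,0,0,0,0]]}' >/dev/null; python3 st.py; python3 -m handwheel '{"deltas":[[-1,0,0,0,-0.1],[-1,0,0,0,0]]}' >/dev/null; python3 st.py; done
```

```text
t 22.02 tcp [0.5489 0.0449 0.2095] press xy mm [-1.  -0.6] yaw-y -114.61 j6 -2.776 F [-10.5  -0.9  16.4] T [0.467 1.699 0.016] gap 0.0148 grip 123.4
t 22.27 tcp [0.5489 0.0448 0.2095] press xy mm [-1.  -0.6] yaw-y -113.3 j6 -2.8 F [-9.4  0.8 17.7] T [ 0.617  1.849 -1.43 ] gap 0.015 grip 125.7
t 22.52 tcp [0.5488 0.0448 0.2095] press xy mm [-1.  -0.7] yaw-y -112.41 j6 -2.815 F [-10.7   0.8  17.1] T [ 0.687  1.896 -2.142] gap 0.015 grip 132.1
```

The torque jump to −2.1 Nm shows the handle is on its stop. I'll ease off, release and lift clear.

```bash
python3 -m handwheel '{"deltas":[[-1,0,0,0,0.14],[-1,0,0,0,0]]}' >/dev/null; python3 st.py
python3 -m handwheel '{"deltas":[[1,0,0,0,0],[1,0,0,0,0],[1,0,0,0,0],[1,0,0,0,0],[1,0,0,0,0],[1,0,0,-0.5,0],[1,0,0,-0.8,0],[1,0,0,-0.8,0],[1,0,-1,0,0],[1,0,-1,0,0],[1,0,-1,0,0],[1,0,0,0,0]]}' >/dev/null; python3 st.py; python3 ha.py
python3 - <<'E'
from h import *
s=cam("scene"); t=cam("top")
a=s["frame"][110:400,180:480]; b=cv2.resize(t["frame"][160:340,180:440],None,fx=1.9,fy=1.9,interpolation=cv2.INTER_CUBIC)
o=np.zeros((max(a.shape[0],b.shape[0]),a.shape[1]+b.shape[1],3),'uint8'); o[:a.shape[0],:a.shape[1]]=a; o[:b.shape[0],a.shape[1]:]=b
cv2.imwrite("pics/end.png",o[:,:,::-1])
E
```

```text
t 22.77 tcp [0.5488 0.0448 0.2095] press xy mm [-1.  -0.6] yaw-y -113.68 j6 -2.793 F [-9.3  0.3 16.7] T [ 0.596  1.796 -1.111] gap 0.0148 grip 124.3
t 24.27 tcp [0.5988 0.1569 0.2903] press xy mm [ -2.5 122. ] yaw-y -113.34 j6 -2.608 F [-0.4  0.5 -0.2] T [-0.049 -0.008 -0.023] gap 0.0851 grip 0.0
top 218 (549.2581176757812, 46.22123336791992) (15.857630729675293, 46.7321891784668) long axis deg 154.22258
scene 281 (550.74951171875, 46.34202575683594) (15.539070129394531, 46.35222625732422) long axis deg 157.33325
```

View pics/end.png

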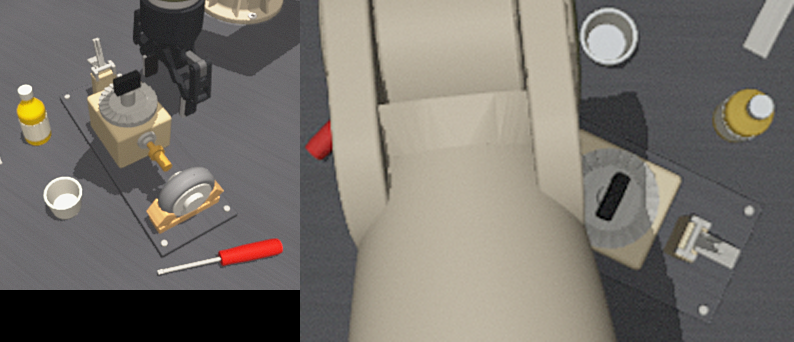

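The final view shows the handle at its start angle, the pawl swung out at (100,75), the bush inside the hub, and the bottle, tub and screwdriver where they were. The gripper is clear, so I'm handing in.

```bash
python3 -c "
from workcell import hand_in; print(hand_in())"
```

```text
the job is handed in; nothing more can be done
None
```

The bush is home in the hub and was held at an estimated 17–18 N by the pawl (from torque and nose travel, not measured directly); then the pawl was swung clear, the handle wound back to its stop, and the job handed in at about 24 s.

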